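# Press a two-disc pendant in a clamshell gluing jig

## Robot

A 6-joint arm with a two-finger parallel gripper is mounted at the origin on the work surface. World frame = base frame: x ahead of the robot, y to its left, z up, the work surface at z = 0. Lengths are in m, angles in rad, forces in N, time in s.
With the tool pointing down it reaches from about 0.25 to 0.775 m from the base axis. Payload 8.9 kg.
Tool frame: the origin (TCP) lies at the very end of the fingers, on their centre line; the grasp point (between the pads) lies 19 mm behind it (grasp_offset is the distance from the TCP to the grasp point, in m); z points along the fingers, y is the direction in which the jaws open and shut (so a half turn about z gives the same grasp; the last joint's range is limited). The gripper opens to 85 mm and grips with 20 to 120 N. Pads are 22 mm wide; open, the fingers measure 114 mm over their backs; the gripper's body (76 mm by 85 mm) begins 54 mm behind the grasp point. The pads swing forward as they close: fully open they stand 13 mm farther back than shut.
Start: joints at [-1.31, 0.291, -0.153, 1.127, 0, 1.431], TCP at [0.204, -0.484, 0.231] pointing down, gripper open.
Joint ranges: [-2.52, 2.52], [-0.91, 1.74], [-1.3, 1.37], [-1.96, 2.02], [-1.52, 1.47], [-3.14, 3.14]. Speed limits (rad/s): [2.22, 2.22, 2.79, 3.14, 3.14, 3.14].

## Interface

Orientations are given as a unit quaternion [x, y, z, w].
In Python, from plant import observe, grab_frame, camera_params, job_done, grasp_offset gives the robot as it stands. The module is installed in compiled form; this text tells all that it offers.
- The arm moves only by the tool servo_tool, never from a script. Its argument "moves" is a list of rows, each an object with "fingers": the opening, from 0 (shut) to 1 (fully open); "travel": the shift along the tool's x, y, z in cm, a list of three; "twist": the turn about the tool's z in rad. A call has 1 to 10 rows; each row is the pose to reach, as a shift and turn from the pose commanded when the call began, along the tool's axes at that moment; what a row does not reach only later rows make up. A row lasts 1/10 s, in which the tool goes at most 50 mm and 8.59 degrees, less where a joint would pass 70% of its speed; a pose out of reach is approached as far as the arm can. A call with a gripper value outside its range is refused whole. The fingers move at their own pace and stop on an object; "newtons" is the grip in N (left out, the last holds). Time passes only in rows, so rows that repeat a pose let the fingers close. It gives the time, the measured TCP pose, the force and the opening at its end, in the units of the state.
- observe(): the state, without advancing time (a new reading comes with each control period).
- grab_frame(name): name is "scene" or "top"; returns the picture (480x640x3 uint8, blue, green, red); there is no depth.
- camera_params(name): a dict with "K" (3x3 intrinsics, pixels), "pose" (4x4, takes a point from camera to world coordinates). Camera axes: x right, y down, z forward; pixel columns grow to the right and rows downward; lengths in m; the calibration is good to about 2 mm. A picture is of the moment at which its call begins. camera_params takes no time and is no camera call.
- job_done(): hands the job in, once; it reports no verdict.
The state is a dict: "time_s": time; "q": joint angles; "joint_velocities": joint speeds; "joint_torque": joint torques, N m; "position": TCP position; "tcp_rot": TCP orientation; "contact_force": force on the tool from outside, world axes, zero at the start; "torque": the same for the moment, N m; "grip_width": finger opening in m.
Only numpy, scipy, OpenCV 4.12 (cv2) and the standard library are available. Lean on these libraries where they do the work, as an engineer would, in place of code of your own. Each camera call takes 0.05 s, during which the arm holds its last target. There are 200 camera calls.

## Task

Glue-press a pendant: lay the brass backing disc flat and centred on the round nest of the jig, lay the teal face disc centred on top of it, then fold the blue hinged lid down shut onto them. Take the red-handled pin from its rest, push it down through the lid's hole into the base until its collar sits flush on the lid, and finish with the gripper still on the pin, pressing it firmly down so that the halves stay pressed shut: do not let go or back off at the end. Leave the pink disc and everything else on the bench where it is.

Things in the scene. Friction and masses are not known exactly. Their poses are not given: they have to be found in the camera images.
- jig: the bolted-down jig; origin on the table under the nest's centre. x along the hinge line, y towards the hinge, z up. 20 mm thick aluminium base, 110 mm in x, from y = -47 to 95 mm. At the -y end the pin block: 60 mm in x, y -77 to -47 mm, top 42.5 mm above the table. Hinge block from y = 77 mm, top 40 mm above the table. Free room for fingers beside the nest along x.
- nest (a point): centre of the top of the jig's round dark-steel nest (44 mm across, standing 8 mm above the base plate, its top 28 mm above the table); axes as jig
- base_hole (a point): centre of the mouth of the vertical 12.5 mm hole in the jig's pin block, 42.5 mm above the table, 62 mm from the nest centre towards -y of the jig; goes right through the block to the table; axes as jig
- lid (a joint): angle of the blue lid, rad: 0 shut (level, underside 44 mm above the table, just on the two stacked discs), grows as it opens, to 2.0. Starts at 1.65 to 1.9, past upright. Stiff hinge (0.25 N m): it stays at any angle; 2 to 4 N at its free edge moves it. 90 mm wide, 155 mm from hinge to edge, 8 mm thick, 0.2 kg; a yellow tab 30 mm wide reaches 183 mm from the hinge.
- lid_hinge (a point): a point of the lid on the hinge axis, at mid-width: 75 mm from the nest centre towards +y of the jig, 44 mm above the table. Axes turn with the lid: x along the hinge, -y towards the free edge, z out of the lid's outer face (up when shut). The outer face is 8 mm from the hinge axis along z.
- lid_hole (a point): centre of the 12 mm pin hole on the lid's outer face (the top when shut, then 52 mm above the table), 137 mm from the hinge axis; when the lid is shut it is right above base_hole; axes as lid_hinge
- lid_tab (a point): middle of the end of the lid's yellow tab, 183 mm from the hinge axis, halfway through the thickness; axes as lid_hinge
- backing_center (a point): middle of the brass backing disc: 40 mm across, 8 mm thick, about 85 g, lying flat on the black mat (top 4 mm above the table; the three discs lie in a row about 90 mm apart, in any order)
- face_center (a point): middle of the teal face disc: 36 mm across, 8 mm thick, about 25 g, lying flat on the black mat
- spare_center (a point): middle of the pink spare disc (not wanted, leave it): 36 mm across, 8 mm thick, lying flat on the black mat
- pin: steel pin with red handle, about 60 g; origin at the centre of its lower tip, z up along it. Shaft 10 mm thick, 36 mm long, its last 4 mm tapered to 6 mm; collar 26 mm across from 36 to 40 mm; round handle 18 mm across from 40 to 70 mm. Stands upright in a fixed black rest (45 mm square, 40 mm high), collar on its top, tip 4 mm above the table.
- pin_collar (a point): centre of the underside of the pin's collar, 36 mm above its tip; on the lid's outer face when the pin is fully home
- spool_copper: spool of copper wire, 52 mm across, 42 mm high, origin at the centre of its underside; bystander
- spool_blue: spool with pale blue thread, 52 mm across, 42 mm high, origin at the centre of its underside; bystander
- glue: small bottle with red cap, 40 mm across, 110 mm high, origin at the centre of its underside; bystander
- jar: pink jar, 60 mm across, 70 mm high, origin at the centre of its underside; bystander
- driver: screwdriver, 150 mm long, lying on the table to the right, roughly along world x; bystander
- backing: the same brass disc; origin at the centre of its underside
- face: the same teal disc; origin at the centre of its underside
There are look-alikes about, which are no part of the job. Leave any purple look-alike of the jig alone.

How it is judged:
By the outcome, as a careful person would: the job done as asked, in the order asked, and still so for the second after the job is handed in, while the arm keeps its last pose, push and grip.
It also fails if it takes over 72 s, if anything falls off the work surface, if the arm or the gripper's body presses on something with over 40 N, if the wrist force passes 120 N, or if a joint passes its speed limit or range.

## Working session

There is one attempt and no reset: what is moved stays moved. The work goes in short steps, Python scripts to look and compute and a tool call to move; the robot and the scene stay as the last step left them, time stands still between calls to the robot, and variables do not carry over. Pictures are saved under pics/ and viewed, about 8 in all and at most 12, crops included, and the job is handed in when it is done.

Besides the shell and the picture viewer there is one more tool, called as name([rows], argument=value, ...), one row to a line, values as JSON. servo_tool: Moves the arm, as the interface text tells. Its arguments: {"type":"object","properties":{"moves":{"type":"array","items":{"type":"object","properties":{"fingers":{"type":"number"},"travel":{"type":"array","items":{"type":"number"}},"twist":{"type":"number"}}}},"newtons":{"type":"number"}},"required":["moves"]}

```bash
mkdir -p pics
python3 - <<'E'
from plant import *
import cv2,numpy as np
for n in("scene","top"):
    f=grab_frame(n); cv2.imwrite(f"pics/{n}0.png",f)
    c=camera_params(n); print(n,np.round(c["K"],1).tolist(),np.round(c["pose"],4).tolist())
s=observe()
for k,v in s.items(): print(k,np.round(v,4))
print(grasp_offset)
E
```

```text
scene [[613.0, 0.0, 309.4], [0.0, 613.0, 235.2], [0.0, 0.0, 1.0]] [[-0.7912, 0.4068, -0.4565, 1.2559], [0.6112, 0.5506, -0.5686, 0.9006], [0.02, -0.7289, -0.6843, 1.1445], [0.0, 0.0, 0.0, 1.0]]
top [[589.5, 0.0, 325.4], [0.0, 589.5, 239.9], [0.0, 0.0, 1.0]] [[0.011, -0.9913, 0.1311, 0.3655], [-0.9999, -0.0125, -0.0106, 0.0027], [0.0122, -0.1309, -0.9913, 1.3291], [0.0, 0.0, 0.0, 1.0]]
time_s 0.1
q [-1.3103  0.2912 -0.154   1.1267 -0.      1.4315]
joint_velocities [ 0.0004 -0.002   0.0026  0.      0.0003 -0.    ]
joint_torque [ 5.00000e-04 -5.37981e+01  3.31918e+01  9.30000e-03 -2.00000e-04
  0.00000e+00]
position [ 0.2042 -0.4832  0.2308]
tcp_rot [ 9.801e-01  1.986e-01 -0.000e+00 -6.000e-04]
contact_force [-0.2547  0.1933  0.3224]
torque [0.0248 0.0123 0.0072]
grip_width 0.0852
0.0187
```

View pics/scene0.png

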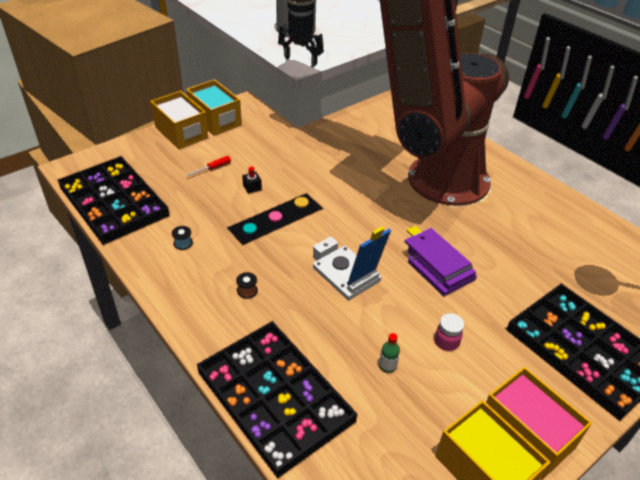

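View pics/top0.png

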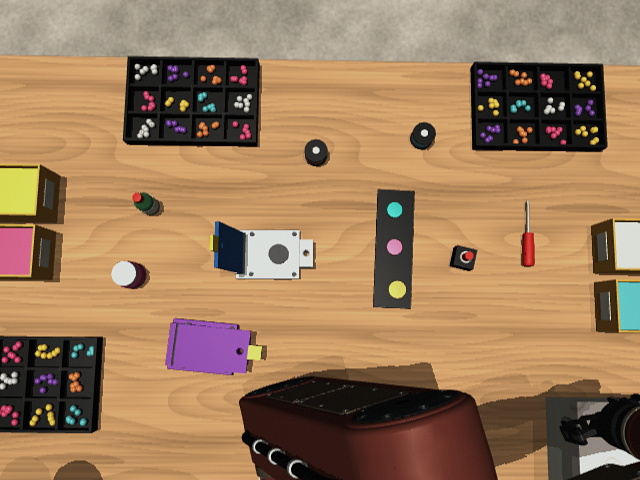

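```bash
cat > h.py <<'E'
from plant import *
import cv2,numpy as np
from scipy.spatial.transform import Rotation as R
def ray(n,p,z):
    c=camera_params(n);T=np.array(c["pose"]);d=T[:3,:3]@np.linalg.solve(c["K"],[p[0],p[1],1.])
    return T[:3,3]+d*(z-T[2,3])/d[2]
def blobs(f,lo,hi,roi,amin=25):
    x0,y0,x1,y1=roi;m=cv2.inRange(cv2.cvtColor(f,cv2.COLOR_BGR2HSV),lo,hi)
    k=np.zeros_like(m);k[y0:y1,x0:x1]=m[y0:y1,x0:x1]
    n,_,st,ce=cv2.connectedComponentsWithStats(k)
    return [(ce[i].round(2),st[i].tolist()) for i in range(1,n) if st[i][4]>=amin]
def go(p,yaw=None):
    "travel cm and twist from now to TCP p, yaw=world angle of tool y axis (mod pi)"
    s=observe();r=R.from_quat(s["tcp_rot"]);t=r.inv().apply(np.array(p)-s["position"])*100
    M=r.as_matrix();w=0
    if yaw is not None:
        w=-(yaw-np.arctan2(M[1,1],M[0,1]));w=(w+np.pi/2)%np.pi-np.pi/2
    print("travel",t.round(2),"twist",round(w,3),"at",s["position"].round(4),"z",M[:,2].round(3))
E
python3 - <<'E'
from h import *
top=cv2.imread("pics/top0.png");sc=cv2.imread("pics/scene0.png")
for nm,f,rois in(("top",top,{"mat":(376,190,414,306),"pin":(445,240,485,275),"jig":(238,225,320,285)}),("scene",sc,{"mat":(228,192,325,243),"pin":(238,160,268,195),"jig":(310,230,385,298)})):
    for col,lo,hi in(("brass",(15,80,120),(34,255,255)),("teal",(75,80,100),(95,255,255)),("pink",(145,60,120),(172,255,255))):
        for c,st in blobs(f,lo,hi,rois["mat"]): print(nm,col,c,st,ray(nm,c,.012).round(4))
    for lo,hi in (((0,150,100),(8,255,255)),((172,150,100),(180,255,255))):
      for c,st in blobs(f,lo,hi,rois["pin"],5): print(nm,"pinred",c,st,ray(nm,c,.074).round(4))
    for c,st in blobs(f,(0,0,30),(180,90,125),rois["jig"],8): print(nm,"dark",c,st,ray(nm,c,.028).round(4),ray(nm,c,.0425).round(4))
m=cv2.inRange(cv2.cvtColor(top,cv2.COLOR_BGR2HSV),(0,0,170),(180,60,255))
a=np.hstack([cv2.resize(top[195:305,200:325],None,fx=3.2,fy=3.2,interpolation=2),cv2.resize(top[195:305,370:490],None,fx=3.2,fy=3.2,interpolation=2)])
cv2.imwrite("pics/crop1.png",a);print(a.shape)
E
```

```text
top brass [376.07 202.17] [376, 190, 2, 27, 29] [ 0.6277 -0.1258  0.012 ]
top brass [412.47 277.87] [411, 237, 3, 69, 124] [ 0.4564 -0.2073  0.012 ]
top brass [396.92 289.11] [389, 280, 17, 19, 248] [ 0.4309 -0.1723  0.012 ]
top teal [394.22 209.32] [387, 202, 15, 16, 190] [ 0.6117 -0.1671  0.012 ]
top pink [394.08 246.58] [387, 239, 15, 16, 195] [ 0.5264 -0.1664  0.012 ]
top pinred [468.9 255.2] [465, 251, 9, 9, 61] [ 0.5022 -0.3192  0.074 ]
top dark [243.48 253.14] [238, 233, 8, 42, 108] [0.5057 0.17   0.028 ] [0.5041 0.1681 0.0425]
top dark [251.67 233.73] [250, 232, 5, 4, 15] [0.5493 0.153  0.028 ] [0.5473 0.1513 0.0425]
top dark [293.92 233.69] [292, 232, 5, 4, 13] [0.5506 0.059  0.028 ] [0.5485 0.0584 0.0425]
top dark [278.25 253.59] [269, 244, 20, 20, 304] [0.5056 0.093  0.028 ] [0.504  0.0919 0.0425]
top dark [305.25 251.42] [303, 250, 6, 4, 12] [0.5112 0.0332 0.028 ] [0.5096 0.0328 0.0425]
top dark [302.64 269.64] [299, 267, 14, 12, 25] [0.4706 0.0383 0.028 ] [0.4694 0.0379 0.0425]
top dark [250.46 273.85] [249, 272, 4, 4, 13] [0.4599 0.1532 0.028 ] [0.4589 0.1516 0.0425]
to
[... 362 characters left out ...]
 10, 105] [ 0.5283 -0.1619  0.012 ]
scene pinred [250.83 168.77] [248, 166, 6, 7, 30] [ 0.5066 -0.3103  0.074 ]
scene dark [377.63 236.79] [370, 231, 14, 11, 19] [0.3686 0.0855 0.028 ] [0.3801 0.0961 0.0425]
scene dark [323.06 252.22] [313, 245, 24, 15, 130] [0.5219 0.0445 0.028 ] [0.5314 0.0556 0.0425]
scene dark [358.88 248.5 ] [358, 245, 3, 8, 8] [0.4382 0.0894 0.028 ] [0.4488 0.0999 0.0425]
scene dark [382.64 248.27] [381, 244, 4, 10, 11] [0.3876 0.1258 0.028 ] [0.3989 0.1358 0.0425]
scene dark [340.41 262.8 ] [333, 257, 16, 13, 164] [0.5103 0.1007 0.028 ] [0.5199 0.111  0.0425]
scene dark [354.91 282.93] [314, 260, 66, 38, 428] [0.5258 0.1752 0.028 ] [0.5353 0.1846 0.0425]
(352, 784, 3)
```

View pics/crop1.png

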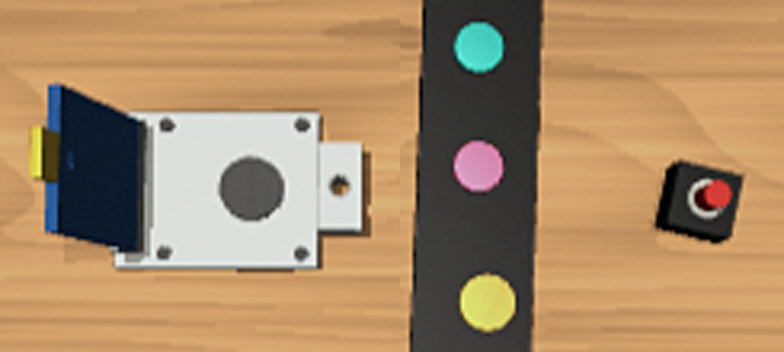

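Candidates in the top view:
- **Discs:** brass (397,289), larger and yellow; pink (394,247), the spare; teal (394,209).
- **Pin:** (469,255), in its black rest.
- **Jig:** white with a blue lid, nest (278,254). The purple look-alike is at (210,345), to be left alone.

The crop confirms these choices.

```bash
python3 -c "
from h import *
go((.432,-.170,.10),.0135)"
```

```text
travel [ 33.17 -19.97  13.11] twist -1.184 at [ 0.2042 -0.4832  0.2308] z [-0.     0.001 -1.   ]
```

servo_tool([
  {"fingers": 0.65, "travel": [33.2, -20.0, 11], "twist": -1.184},
  {"fingers": 0.65, "travel": [33.2, -20.0, 11], "twist": -1.184},
  {"fingers": 0.65, "travel": [33.2, -20.0, 11], "twist": -1.184},
  {"fingers": 0.65, "travel": [33.2, -20.0, 11], "twist": -1.184},
  {"fingers": 0.65, "travel": [33.2, -20.0, 11], "twist": -1.184},
  {"fingers": 0.65, "travel": [33.2, -20.0, 11], "twist": -1.184},
  {"fingers": 0.65, "travel": [33.2, -20.0, 13], "twist": -1.184},
  {"fingers": 0.65, "travel": [33.2, -20.0, 13], "twist": -1.184},
  {"fingers": 0.65, "travel": [33.2, -20.0, 13], "twist": -1.184},
  {"fingers": 0.65, "travel": [33.2, -20.0, 13], "twist": -1.184},
], newtons=30)

```text
time_s: 1.1
position: [0.4321, -0.1686, 0.1004]
tcp_rot: [0.702, 0.712, -0.0, -0.001]
contact_force: [-0.3, 1.0, -0.5]
grip_width: 0.0554
```

Run:
```python
from h import *
go((.432,-.170,.03),.0135)
s=observe();print(s["q"].round(3),s["grip_width"],s["contact_force"])
t=grab_frame("top");c=grab_frame("scene")
cv2.imwrite("pics/a.png",np.hstack([cv2.resize(t[180:330,350:480],None,fx=3,fy=3),cv2.resize(c[150:260,220:350],None,fx=3,fy=450/110)]))
```

```text
travel [-0.15 -0.    7.04] twist 0.001 at [ 0.4321 -0.1686  0.1004] z [-0.002  0.001 -1.   ]
[-0.53   0.303 -0.516  0.754 -0.     1.026] 0.05542139107870822 [-0.25772608  0.99861589 -0.50741817]
```

View pics/a.png

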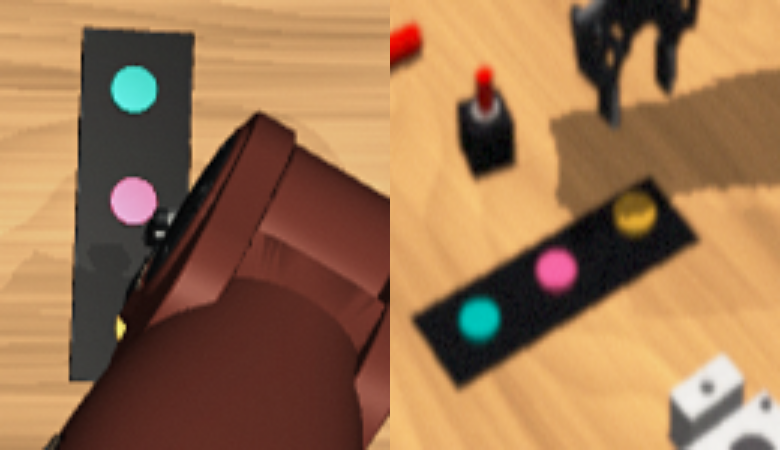

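Run:
```python
from h import *
f=cv2.imread("pics/scene0.png")
for c,st in blobs(f,(15,120,130),(32,255,255),(285,192,320,214)): print(c,st,ray("scene",c,.012).round(4))
print(f[202,301],f[202,320])
m=cv2.inRange(cv2.cvtColor(f,cv2.COLOR_BGR2HSV),(20,150,150),(32,255,255));print(ray("scene",(301.3,202.3),.012))
```

```text
[301.79 197.34] [285, 192, 35, 15, 329] [ 0.4203 -0.1803  0.012 ]
[ 47 183 237] [109 177 234]
[ 0.43487355 -0.163419    0.012     ]
```

servo_tool([
  {"fingers": 0.65, "travel": [-0.1, 0, 4]},
  {"fingers": 0.65, "travel": [-0.1, 0, 7]},
  {"fingers": 0.65, "travel": [-0.1, 0, 8]},
  {"fingers": 0.65, "travel": [-0.1, 0, 8.5]},
  {"fingers": 0.65, "travel": [-0.1, 0, 8.8]},
  {"fingers": 0.65, "travel": [-0.1, 0, 9.0]},
  {"fingers": 0.65, "travel": [-0.1, 0, 9.2]},
  {"fingers": 0.65, "travel": [-0.1, 0, 9.2]},
])

```text
$.moves[0]: bad value
```

servo_tool([
  {"fingers": 0.65, "travel": [0, 0, 4], "twist": 0},
  {"fingers": 0.65, "travel": [0, 0, 7], "twist": 0},
  {"fingers": 0.65, "travel": [0, 0, 8], "twist": 0},
  {"fingers": 0.65, "travel": [0, 0, 8.5], "twist": 0},
  {"fingers": 0.65, "travel": [0, 0, 8.8], "twist": 0},
  {"fingers": 0.65, "travel": [0, 0, 9.0], "twist": 0},
  {"fingers": 0.65, "travel": [0, 0, 9.2], "twist": 0},
  {"fingers": 0.65, "travel": [0, 0, 9.2], "twist": 0},
])

```text
time_s: 2.0
position: [0.4326, -0.1703, 0.0097]
tcp_rot: [0.702, 0.712, 0.0, 0.0]
contact_force: [0.0, -0.2, 0.8]
grip_width: 0.0556
```

servo_tool([
  {"fingers": 0.65, "travel": [0, 0, 0.3], "twist": 0},
  {"fingers": 0.65, "travel": [0, 0, 0.5], "twist": 0},
  {"fingers": 0.65, "travel": [0, 0, 0.5], "twist": 0},
])

```text
time_s: 2.3
position: [0.4322, -0.17, 0.0041]
tcp_rot: [0.702, 0.712, -0.0, -0.0]
contact_force: [-0.6, 0.4, 1.0]
grip_width: 0.0557
```

servo_tool([
  {"fingers": 0.65, "travel": [0, 0, 0.1], "twist": 0},
  {"fingers": 0.65, "travel": [0, 0, 0.2], "twist": 0},
  {"fingers": 0.65, "travel": [0, 0, 0.2], "twist": 0},
])

```text
time_s: 2.6
position: [0.4323, -0.1701, 0.0022]
tcp_rot: [0.702, 0.712, -0.0, -0.0]
contact_force: [0.9, 0.8, -0.2]
grip_width: 0.0557
```

servo_tool([
  {"fingers": 0.3, "travel": [0, 0, 0], "twist": 0},
  {"fingers": 0.3, "travel": [0, 0, 0], "twist": 0},
  {"fingers": 0.3, "travel": [0, 0, 0], "twist": 0},
  {"fingers": 0.3, "travel": [0, 0, 0], "twist": 0},
  {"fingers": 0.3, "travel": [0, 0, 0], "twist": 0},
], newtons=40)

```text
time_s: 3.1
position: [0.4327, -0.1703, 0.0029]
tcp_rot: [0.702, 0.712, 0.0, 0.0]
contact_force: [-0.9, 0.2, 9.1]
grip_width: 0.038
```

servo_tool([
  {"fingers": 0.3, "travel": [0, 0, -3], "twist": 0},
  {"fingers": 0.3, "travel": [0, 0, -8], "twist": 0},
  {"fingers": 0.3, "travel": [0, 0, -10], "twist": 0},
  {"fingers": 0.3, "travel": [0, 0, -10], "twist": 0},
])

```text
time_s: 3.5
position: [0.4343, -0.1713, 0.1052]
tcp_rot: [0.702, 0.712, 0.001, 0.003]
contact_force: [0.3, -1.0, -0.8]
grip_width: 0.0377
```

Run:
```python
from h import *
s=observe();print(s["position"],s["grip_width"],s["contact_force"])
c=grab_frame("scene");cv2.imwrite("pics/b.png",cv2.resize(c[120:300,220:400],None,fx=3,fy=3))
go((.5065,.093,.10),.0135)
```

```text
[ 0.43429292 -0.17126567  0.10515699] 0.03771822421154274 [ 0.33163515 -0.95801219 -0.82566705]
travel [26.27  7.67  0.31] twist -0.0 at [ 0.4332 -0.1707  0.1033] z [ 0.002 -0.002 -1.   ]
```

View pics/b.png

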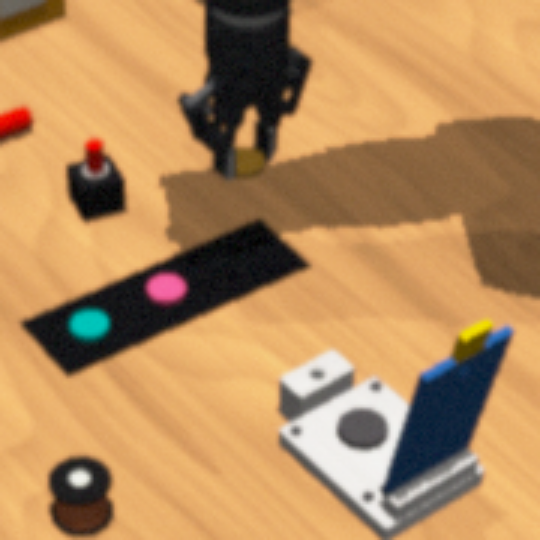

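servo_tool([
  {"fingers": 0.3, "travel": [26.5, 7.5, 0], "twist": 0},
  {"fingers": 0.3, "travel": [26.5, 7.5, 0], "twist": 0},
  {"fingers": 0.3, "travel": [26.5, 7.5, 0], "twist": 0},
  {"fingers": 0.3, "travel": [26.5, 7.5, 0], "twist": 0},
  {"fingers": 0.3, "travel": [26.5, 7.5, 0], "twist": 0},
  {"fingers": 0.3, "travel": [26.5, 7.5, 0], "twist": 0},
  {"fingers": 0.3, "travel": [26.5, 7.5, 2], "twist": 0},
  {"fingers": 0.3, "travel": [26.5, 7.5, 4], "twist": 0},
  {"fingers": 0.3, "travel": [26.5, 7.5, 4], "twist": 0},
  {"fingers": 0.3, "travel": [26.5, 7.5, 4], "twist": 0},
])

```text
time_s: 4.55
position: [0.5028, 0.0957, 0.0613]
tcp_rot: [0.703, 0.712, -0.001, -0.001]
contact_force: [0.9, -0.6, -1.1]
grip_width: 0.0376
```

Run:
```python
from h import *
c=grab_frame("scene")
cv2.imwrite("pics/c_raw.png",c);cv2.imwrite("pics/c.png",cv2.resize(c[200:310,290:400],None,fx=5,fy=5,interpolation=cv2.INTER_CUBIC))
for c_,st in blobs(c,(15,100,40),(30,255,255),(325,215,365,265),10): print(c_,st)
go((.507,.095,.06),.0135)
```

```text
[328.08 220.87] [325, 215, 9, 14, 95]
[359.12 239.31] [354, 228, 11, 24, 99]
[344.91 247.71] [340, 237, 13, 20, 146]
travel [-0.06  0.34  0.21] twist -0.001 at [0.5036 0.0956 0.0621] z [-0.001 -0.    -1.   ]
```

View pics/c.png

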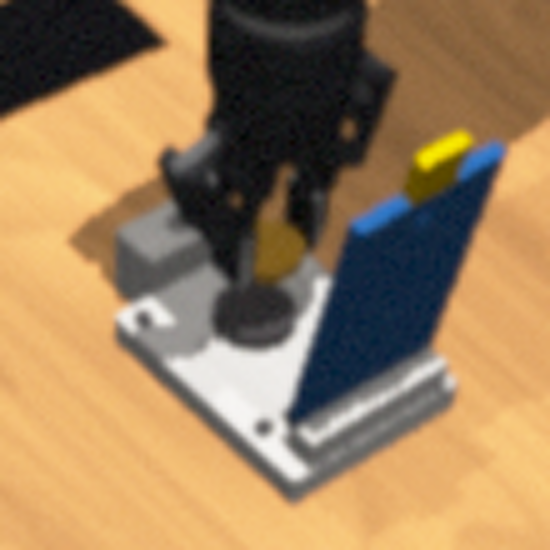

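```bash
cat >> h.py <<'E'
def proj(n,P):
    c=camera_params(n);T=np.linalg.inv(np.array(c["pose"]));p=(T[:3,:3]@np.atleast_2d(P).T).T+T[:3,3];p=p@np.array(c["K"]).T
    return p[:,:2]/p[:,2:]
def box(n,x,y,r,z0,z1):
    a=np.linspace(0,6.3,90);P=np.vstack([np.c_[x+r*np.cos(a),y+r*np.sin(a),0*a+z] for z in(z0,z1)])
    q=proj(n,P);return q.min(0).round(1),q.max(0).round(1)
E
python3 - <<'E'
from h import *
print("disc",box("scene",.5036,.0956,.02,.063,.071))
print("nest avg",box("scene",.507,.095,.022,.02,.028))
print("nest top",box("scene",.5056,.093,.022,.02,.028))
t=cv2.imread("pics/scene0.png");g=t[240:285,315:370]
k=cv2.inRange(cv2.cvtColor(g,cv2.COLOR_BGR2HSV),(0,0,0),(180,255,110))
n,_,st,ce=cv2.connectedComponentsWithStats(k);print([(s[0]+315,s[1]+240,s[0]+s[2]+315,s[1]+s[3]+240,s[4]) for s in st[1:] if s[4]>20])
c=cv2.imread("pics/c_raw.png")
h=cv2.cvtColor(c,cv2.COLOR_BGR2HSV)
for y in range(240,260): print(y,[tuple(int(v) for v in h[y,x]) for x in range(341,354,2)])
E
```

```text
disc (array([334., 243.]), array([350.1, 256.4]))
nest avg (array([331.2, 254.9]), array([348.6, 269.4]))
nest top (array([331.1, 254.2]), array([348.5, 268.7]))
[(np.int32(347), np.int32(243), np.int32(370), np.int32(285), np.int32(543)), (np.int32(315), np.int32(245), np.int32(337), np.int32(260), np.int32(104)), (np.int32(333), np.int32(257), np.int32(348), np.int32(270), np.int32(156)), (np.int32(315), np.int32(267), np.int32(334), np.int32(285), np.int32(44))]
240 [(15, 94, 27), (13, 134, 103), (15, 140, 138), (16, 140, 69), (0, 36, 14), (40, 38, 20), (60, 17, 61)]
241 [(12, 104, 49), (15, 139, 132), (15, 140, 140), (14, 138, 63), (81, 213, 12), (35, 96, 16), (173, 20, 52)]
242 [(15, 138, 59), (15, 142, 140), (15, 135, 142), (14, 111, 60), (130, 96, 16), (0, 43, 18), (0, 5, 50)]
243 [(16, 144, 78), (16, 150, 143), (16, 146, 133), (16, 117, 59), (12, 142, 9), (160, 70, 22), (170, 14, 53)]
244 [(20, 173, 81), (18, 168, 132), (18, 173, 128), (18, 173, 75), (16, 123, 27), (60, 55, 23), (24, 25, 51)]
245 [(19, 174, 91), (20, 192, 130), (19, 183, 128), (21, 188, 103), (19, 176, 55), (
[... 882 characters left out ...]
0, 185, 116), (18, 89, 112), (17, 16, 147), (15, 25, 141)]
254 [(19, 169, 107), (19, 190, 118), (20, 187, 117), (19, 148, 105), (18, 49, 119), (6, 9, 143), (10, 11, 142)]
255 [(18, 158, 84), (20, 193, 95), (18, 166, 100), (17, 71, 115), (15, 16, 125), (15, 11, 139), (18, 7, 173)]
256 [(16, 115, 71), (18, 152, 77), (17, 103, 94), (20, 31, 123), (18, 10, 128), (20, 11, 134), (17, 8, 215)]
257 [(12, 50, 51), (19, 73, 56), (19, 37, 75), (20, 14, 113), (23, 8, 129), (12, 9, 135), (30, 5, 223)]
258 [(0, 16, 48), (0, 6, 44), (150, 19, 54), (20, 9, 88), (25, 12, 126), (8, 8, 132), (15, 5, 223)]
259 [(160, 18, 42), (160, 32, 48), (90, 6, 45), (170, 12, 64), (24, 11, 117), (15, 11, 136), (24, 6, 221)]
```

servo_tool([
  {"fingers": 0.3, "travel": [0, 0.35, 1], "twist": 0},
  {"fingers": 0.3, "travel": [0, 0.35, 2.2], "twist": 0},
  {"fingers": 0.3, "travel": [0, 0.35, 2.8], "twist": 0},
  {"fingers": 0.3, "travel": [0, 0.35, 3.1], "twist": 0},
  {"fingers": 0.3, "travel": [0, 0.35, 3.3], "twist": 0},
  {"fingers": 0.3, "travel": [0, 0.35, 3.35], "twist": 0},
  {"fingers": 0.3, "travel": [0, 0.35, 3.35], "twist": 0},
])

```text
time_s: 5.3
position: [0.5075, 0.0959, 0.029]
tcp_rot: [0.702, 0.712, 0.0, 0.0]
contact_force: [0.1, -0.2, -0.6]
grip_width: 0.0377
```

Lower gently until contact.

servo_tool([
  {"fingers": 0.3, "travel": [0, 0, 0.05], "twist": 0},
  {"fingers": 0.3, "travel": [0, 0, 0.1], "twist": 0},
  {"fingers": 0.3, "travel": [0, 0, 0.1], "twist": 0},
])

```text
time_s: 5.6
position: [0.5074, 0.0959, 0.0279]
tcp_rot: [0.702, 0.712, 0.0, 0.0]
contact_force: [1.0, -0.4, -1.2]
grip_width: 0.038
```

servo_tool([
  {"fingers": 0.3, "travel": [0, 0, 0.05], "twist": 0},
  {"fingers": 0.3, "travel": [0, 0, 0.1], "twist": 0},
  {"fingers": 0.3, "travel": [0, 0, 0.1], "twist": 0},
])

```text
time_s: 5.9
position: [0.5075, 0.0958, 0.027]
tcp_rot: [0.702, 0.712, 0.0, 0.0]
contact_force: [-0.7, 1.0, 1.6]
grip_width: 0.0378
```

servo_tool([
  {"fingers": 0.5, "travel": [0, 0, 0], "twist": 0},
  {"fingers": 0.6, "travel": [0, 0, 0], "twist": 0},
  {"fingers": 0.65, "travel": [0, 0, 0], "twist": 0},
  {"fingers": 0.65, "travel": [0, 0, -2], "twist": 0},
  {"fingers": 0.65, "travel": [0, 0, -7], "twist": 0},
  {"fingers": 0.65, "travel": [-5, 2, -10], "twist": 0},
  {"fingers": 0.65, "travel": [-10, 4, -10], "twist": 0},
  {"fingers": 0.65, "travel": [-14.5, 6, -10], "twist": 0},
  {"fingers": 0.65, "travel": [-19, 8, -9], "twist": 0},
  {"fingers": 0.65, "travel": [-23, 9.5, -7], "twist": 0},
])

```text
time_s: 6.9
position: [0.6038, -0.1267, 0.1018]
tcp_rot: [0.703, 0.712, 0.001, 0.002]
contact_force: [0.9, -0.3, -0.2]
grip_width: 0.0553
```

Run:
```python
from h import *
for n,roi in(("top",(250,235,310,275)),("scene",(320,235,370,285))):
    f=grab_frame(n);cv2.imwrite(f"pics/d_{n}.png",f)
    for c,st in blobs(f,(18,90,60),(35,255,255),roi): print(n,c,st,ray(n,c,.036).round(4))
print("top pred",box("top",.5056,.093,.02,.036,.036),"nest box",box("top",.5056,.093,.022,.028,.028))
go((.613,-.165,.04),.0135)
```

```text
top [277.72 253.29] [269, 245, 18, 18, 256] [0.5054 0.0936 0.036 ]
scene [340.48 260.54] [333, 255, 16, 13, 151] [0.5103 0.1004 0.036 ]
top pred (array([268.9, 244.2]), array([287.1, 262.2])) nest box (array([268.3, 243.7]), array([288.2, 263.5]))
travel [-3.58  1.03  5.82] twist -0.005 at [ 0.6025 -0.1292  0.0981] z [-0.001 -0.001 -1.   ]
```

servo_tool([
  {"fingers": 0.6, "travel": [-3.23, 0.72, 2], "twist": 0},
  {"fingers": 0.6, "travel": [-3.23, 0.72, 5], "twist": 0},
  {"fingers": 0.6, "travel": [-3.23, 0.72, 6.5], "twist": 0},
  {"fingers": 0.6, "travel": [-3.23, 0.72, 6.5], "twist": 0},
  {"fingers": 0.6, "travel": [-3.23, 0.72, 6.5], "twist": 0},
])

```text
time_s: 7.5
position: [0.6094, -0.1559, 0.0359]
tcp_rot: [0.702, 0.712, -0.0, -0.0]
contact_force: [-0.2, 0.1, 0.4]
grip_width: 0.0511
```

```bash
python3 -c "
from h import *
go((.613,-.165,.0045),.0135)"
```

```text
travel [-0.91  0.35  3.14] twist -0.0 at [ 0.6094 -0.1559  0.0359] z [-0.  0. -1.]
```

servo_tool([
  {"fingers": 0.6, "travel": [-0.9, 0.35, 1.5], "twist": 0},
  {"fingers": 0.6, "travel": [-0.9, 0.35, 2.3], "twist": 0},
  {"fingers": 0.6, "travel": [-0.9, 0.35, 2.8], "twist": 0},
  {"fingers": 0.6, "travel": [-0.9, 0.35, 3.1], "twist": 0},
  {"fingers": 0.6, "travel": [-0.9, 0.35, 3.15], "twist": 0},
  {"fingers": 0.6, "travel": [-0.9, 0.35, 3.15], "twist": 0},
])

```text
time_s: 8.1
position: [0.6131, -0.1652, 0.0042]
tcp_rot: [0.702, 0.712, 0.0, 0.0]
contact_force: [0.2, -0.2, 0.1]
grip_width: 0.0511
```

servo_tool([
  {"fingers": 0.25, "travel": [0, 0, 0], "twist": 0},
  {"fingers": 0.25, "travel": [0, 0, 0], "twist": 0},
  {"fingers": 0.25, "travel": [0, 0, 0], "twist": 0},
  {"fingers": 0.25, "travel": [0, 0, 0], "twist": 0},
  {"fingers": 0.25, "travel": [0, 0, 0], "twist": 0},
])

```text
time_s: 8.6
position: [0.6134, -0.1653, 0.0047]
tcp_rot: [0.702, 0.712, 0.0, 0.0]
contact_force: [-0.2, 0.6, 5.4]
grip_width: 0.0335
```

servo_tool([
  {"fingers": 0.25, "travel": [0, 0, -3], "twist": 0},
  {"fingers": 0.25, "travel": [0, 0, -8], "twist": 0},
  {"fingers": 0.25, "travel": [0, 0, -10], "twist": 0},
  {"fingers": 0.25, "travel": [0, 0, -10], "twist": 0},
  {"fingers": 0.25, "travel": [0, 0, -10], "twist": 0},
])

```text
time_s: 9.1
position: [0.613, -0.1653, 0.104]
tcp_rot: [0.702, 0.712, 0.0, 0.0]
contact_force: [-0.1, -0.4, -0.7]
grip_width: 0.0336
```

```bash
python3 -c "
from h import *
go((.5073,.0954,.09),.0135)"
```

```text
travel [ 26.2  -10.23   1.39] twist -0.0 at [ 0.613  -0.1653  0.104 ] z [ 0. -0. -1.]
```

servo_tool([
  {"fingers": 0.25, "travel": [5, -2, 0], "twist": 0},
  {"fingers": 0.25, "travel": [10, -4, 0], "twist": 0},
  {"fingers": 0.25, "travel": [14.5, -5.7, 0], "twist": 0},
  {"fingers": 0.25, "travel": [19, -7.5, 0], "twist": 0},
  {"fingers": 0.25, "travel": [23, -9, 0], "twist": 0},
  {"fingers": 0.25, "travel": [26.2, -10.25, 0], "twist": 0},
  {"fingers": 0.25, "travel": [26.2, -10.25, 1], "twist": 0},
  {"fingers": 0.25, "travel": [26.2, -10.25, 3], "twist": 0},
  {"fingers": 0.25, "travel": [26.2, -10.25, 4], "twist": 0},
  {"fingers": 0.25, "travel": [26.2, -10.25, 4], "twist": 0},
])

```text
time_s: 10.1
position: [0.5054, 0.0948, 0.0618]
tcp_rot: [0.703, 0.711, -0.002, -0.001]
contact_force: [-0.6, -0.4, -0.2]
grip_width: 0.0332
```

Run:
```python
from h import *
s=observe();p=s["position"]
go((.5073,.0954,.039),.0135)
f=grab_frame("scene");cv2.imwrite("pics/e.png",cv2.resize(f[200:310,290:400],None,fx=5,fy=5,interpolation=cv2.INTER_CUBIC))
for c,st in blobs(f,(75,80,50),(95,255,255),(320,220,370,285),10): print(c,st)
print(box("scene",p[0],p[1],.018,p[2]-.0007,p[2]+.0073))
```

```text
travel [0.06 0.2  2.28] twist -0.001 at [0.5054 0.0948 0.0618] z [-0.004 -0.    -1.   ]
[343.67 250.02] [340, 245, 10, 11, 83]
(array([334. , 244.2]), array([348.5, 256.5]))
```

View pics/e.png

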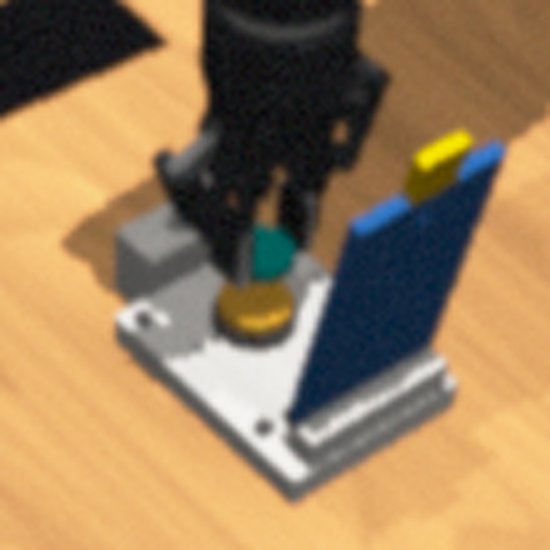

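The view shows teal held flat at crop (268,252) and brass centred on the nest at (255,308). Lowering teal onto it.

servo_tool([
  {"fingers": 0.25, "travel": [0.06, 0.15, 1], "twist": 0},
  {"fingers": 0.25, "travel": [0.06, 0.15, 1.8], "twist": 0},
  {"fingers": 0.25, "travel": [0.06, 0.15, 2.2], "twist": 0},
  {"fingers": 0.25, "travel": [0.06, 0.15, 2.35], "twist": 0},
  {"fingers": 0.25, "travel": [0.06, 0.15, 2.4], "twist": 0},
  {"fingers": 0.25, "travel": [0.06, 0.15, 2.4], "twist": 0},
])

```text
time_s: 10.75
position: [0.5088, 0.096, 0.0402]
tcp_rot: [0.702, 0.712, 0.0, 0.0]
contact_force: [-0.5, 0.3, -0.5]
grip_width: 0.0341
```

servo_tool([
  {"fingers": 0.25, "travel": [0, 0, 0.05], "twist": 0},
  {"fingers": 0.25, "travel": [0, 0, 0.08], "twist": 0},
  {"fingers": 0.25, "travel": [0, 0, 0.08], "twist": 0},
])

```text
time_s: 11.05
position: [0.5087, 0.096, 0.0393]
tcp_rot: [0.702, 0.712, 0.0, 0.0]
contact_force: [0.3, -0.1, 0.2]
grip_width: 0.0336
```

servo_tool([
  {"fingers": 0.25, "travel": [-0.06, -0.14, 0.05], "twist": 0},
  {"fingers": 0.25, "travel": [-0.06, -0.14, 0.15], "twist": 0},
  {"fingers": 0.25, "travel": [-0.06, -0.14, 0.22], "twist": 0},
  {"fingers": 0.25, "travel": [-0.06, -0.14, 0.22], "twist": 0},
])

```text
time_s: 11.45
position: [0.5071, 0.0954, 0.0369]
tcp_rot: [0.702, 0.712, -0.0, -0.0]
contact_force: [-0.0, -0.5, 0.5]
grip_width: 0.0335
```

servo_tool([
  {"fingers": 0.25, "travel": [0, 0, 0.05], "twist": 0},
  {"fingers": 0.25, "travel": [0, 0, 0.05], "twist": 0},
])

```text
time_s: 11.65
position: [0.5073, 0.0954, 0.0367]
tcp_rot: [0.702, 0.712, 0.0, 0.0]
contact_force: [-1.5, -0.1, 3.1]
grip_width: 0.0336
```

servo_tool([
  {"fingers": 0.45, "travel": [0, 0, 0], "twist": 0},
  {"fingers": 0.55, "travel": [0, 0, 0], "twist": 0},
  {"fingers": 0.6, "travel": [0, 0, 0], "twist": 0},
  {"fingers": 0.6, "travel": [0, 0, -2], "twist": 0},
  {"fingers": 0.6, "travel": [0, 0, -6], "twist": 0},
  {"fingers": 0.6, "travel": [0, 0, -11], "twist": 0},
  {"fingers": 0.3, "travel": [0, 0, -16], "twist": 0},
  {"fingers": 0.0, "travel": [0, 0, -21], "twist": 0},
  {"fingers": 0.0, "travel": [0, 0, -26], "twist": 0},
  {"fingers": 0.0, "travel": [0, 0, -26], "twist": 0},
])

```text
time_s: 12.65
position: [0.51, 0.0955, 0.3031]
tcp_rot: [0.702, 0.712, 0.004, 0.004]
contact_force: [0.6, 0.4, -0.5]
grip_width: 0.0001
```

Run:
```python
from h import *
go((.506,.29,.297),.0135)
f=grab_frame("scene");cv2.imwrite("pics/f_raw.png",f)
for n,lo,hi in(("teal",(75,80,50),(95,255,255)),("brass",(18,90,60),(30,255,255)),("tab",(22,200,120),(32,255,255))):
  for c,st in blobs(f,lo,hi,(320,215,400,285),8): print(n,c,st,ray("scene",c,.044).round(4))
print("pred",box("scene",.5103,.1004,.018,.044,.044))
```

```text
travel [19.45 -0.16  0.62] twist -0.0 at [0.51   0.0955 0.3031] z [ 0.01  0.   -1.  ]
teal [340.46 257.28] [334, 252, 14, 11, 118] [0.5084 0.0972 0.044 ]
brass [376.85 232.28] [371, 225, 14, 16, 124] [0.3712 0.083  0.044 ]
brass [339.88 263.86] [333, 260, 15, 8, 49] [0.5244 0.1142 0.044 ]
tab [377.82 229.82] [373, 226, 11, 9, 51] [0.3626 0.0774 0.044 ]
pred (array([333.6, 253.3]), array([347.8, 263.4]))
```

servo_tool([
  {"fingers": 0.0, "travel": [5, 0, 0], "twist": 0},
  {"fingers": 0.0, "travel": [10, 0, 0], "twist": 0},
  {"fingers": 0.0, "travel": [15, 0, 0], "twist": 0},
  {"fingers": 0.0, "travel": [19.4, 0, 0], "twist": 0},
  {"fingers": 0.0, "travel": [19.4, 0, 0], "twist": 0},
  {"fingers": 0.0, "travel": [19.4, 0, 0], "twist": 0},
])

```text
time_s: 13.3
position: [0.5039, 0.2899, 0.2949]
tcp_rot: [0.702, 0.712, -0.001, -0.0]
contact_force: [0.3, 0.4, -0.2]
grip_width: 0.0003
```

Run:
```python
from h import *
go((.506,.29,.19),.0135)
f=grab_frame("top");cv2.imwrite("pics/g_raw.png",f)
for n,lo,hi in(("teal",(75,80,50),(95,255,255)),("brass",(18,90,60),(35,255,255)),("tab",(22,150,120),(35,255,255))):
  for c,st in blobs(f,lo,hi,(205,225,310,285),8): print(n,c,st,ray("top",c,.044).round(4))
print("pred",box("top",.5055,.0933,.018,.044,.044))
g=cv2.imread("pics/f_raw.png")
for th in(1.65,1.7,1.75,1.8,1.85,1.9):
  d=np.array([0,-np.cos(th),np.sin(th)]);n=np.array([0,np.sin(th),np.cos(th)])
  H=np.array([.506,.1705,.044]);print(th,proj("scene",[H+.183*d+.004*n,H+.155*d+.004*n]).round(1).tolist(),proj("top",[H+.183*d+.004*n]).round(1))
```

```text
travel [ 0.02  0.24 10.49] twist 0.002 at [0.5039 0.2899 0.2949] z [-0.002 -0.001 -1.   ]
teal [277.73 252.75] [270, 245, 16, 16, 201] [0.5057 0.093  0.044 ]
brass [212.44 242.17] [205, 234, 13, 18, 156] [0.5273 0.2365 0.044 ]
brass [276.52 260.22] [270, 256, 15, 7, 23] [0.4893 0.0953 0.044 ]
brass [303.41 279.29] [297, 279, 13, 2, 17] [0.4483 0.0359 0.044 ]
tab [210.84 242.37] [209, 235, 4, 15, 49] [0.5268 0.24   0.044 ]
pred (array([269.4, 244.7]), array([285.8, 261. ]))
1.65 [[371.9, 223.0], [370.1, 231.6]] [[220.2 241.4]]
1.7 [[374.5, 225.6], [372.3, 233.8]] [[215.4 241.4]]
1.75 [[377.2, 228.3], [374.5, 236.1]] [[210.8 241.5]]
1.8 [[379.8, 231.2], [376.7, 238.5]] [[206.3 241.5]]
1.85 [[382.4, 234.2], [378.8, 241.0]] [[201.9 241.7]]
1.9 [[384.9, 237.3], [380.9, 243.6]] [[197.6 241.8]]
```

servo_tool([
  {"fingers": 0.0, "travel": [0, 0.2, 5], "twist": 0},
  {"fingers": 0.0, "travel": [0, 0.2, 9], "twist": 0},
  {"fingers": 0.0, "travel": [0, 0.2, 11.1], "twist": 0},
  {"fingers": 0.0, "travel": [-1, 0.2, 11.1], "twist": 0},
  {"fingers": 0.0, "travel": [-3, 0.2, 11.1], "twist": 0},
  {"fingers": 0.0, "travel": [-5, 0.2, 11.1], "twist": 0},
  {"fingers": 0.0, "travel": [-6.5, 0.2, 11.1], "twist": 0},
  {"fingers": 0.0, "travel": [-8, 0.2, 11.1], "twist": 0},
  {"fingers": 0.0, "travel": [-9, 0.2, 11.1], "twist": 0},
  {"fingers": 0.0, "travel": [-10, 0.2, 11.1], "twist": 0},
])

```text
time_s: 14.35
position: [0.509, 0.1889, 0.1878]
tcp_rot: [0.703, 0.712, 0.002, 0.001]
contact_force: [-0.7, 2.1, 14.9]
grip_width: 0.0003
```

servo_tool([
  {"fingers": 0.0, "travel": [0, -0.2, -1.4], "twist": 0},
  {"fingers": 0.0, "travel": [0, -0.2, -2.4], "twist": 0},
  {"fingers": 0.0, "travel": [-1.5, -0.2, -2.4], "twist": 0},
  {"fingers": 0.0, "travel": [-3, -0.2, -2.3], "twist": 0},
  {"fingers": 0.0, "travel": [-4.4, -0.2, -2.15], "twist": 0},
  {"fingers": 0.0, "travel": [-5.8, -0.2, -1.75], "twist": 0},
  {"fingers": 0.0, "travel": [-7.1, -0.2, -1.25], "twist": 0},
  {"fingers": 0.0, "travel": [-8.4, -0.2, -0.7], "twist": 0},
  {"fingers": 0.0, "travel": [-8.4, -0.2, -0.7], "twist": 0},
])

```text
time_s: 15.25
position: [0.5064, 0.1036, 0.1914]
tcp_rot: [0.703, 0.711, -0.001, -0.0]
contact_force: [0.3, -0.1, -0.0]
grip_width: 0.0
```

Run:
```python
from h import *
f=grab_frame("scene");cv2.imwrite("pics/i.png",cv2.resize(f[170:310,280:420],None,fx=4,fy=4,interpolation=cv2.INTER_CUBIC))
go((.506,.0847,.1522),.0135)
```

```text
travel [-1.97 -0.08  3.97] twist -0.002 at [0.5066 0.1044 0.1919] z [-0.001 -0.    -1.   ]
```

View pics/i.png

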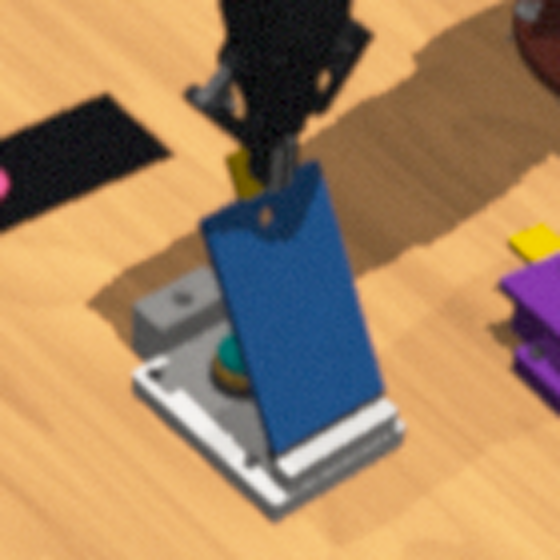

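servo_tool([
  {"fingers": 0.0, "travel": [-1.2, 0, 1.7], "twist": 0},
  {"fingers": 0.0, "travel": [-2.3, 0, 3.5], "twist": 0},
  {"fingers": 0.0, "travel": [-3.4, 0, 5.2], "twist": 0},
  {"fingers": 0.0, "travel": [-4.4, 0, 6.8], "twist": 0},
  {"fingers": 0.0, "travel": [-5.0, 0, 8.6], "twist": 0},
  {"fingers": 0.0, "travel": [-5.6, 0, 10.3], "twist": 0},
  {"fingers": 0.0, "travel": [-5.9, 0, 11.6], "twist": 0},
  {"fingers": 0.0, "travel": [-6.1, 0, 12.7], "twist": 0},
  {"fingers": 0.0, "travel": [-6.2, 0, 13.3], "twist": 0},
  {"fingers": 0.0, "travel": [-6.2, 0, 13.5], "twist": 0},
])

```text
time_s: 16.3
position: [0.5077, 0.0436, 0.0571]
tcp_rot: [0.702, 0.712, -0.0, -0.0]
contact_force: [-0.7, -0.2, 1.1]
grip_width: 0.0001
```

servo_tool([
  {"fingers": 0.0, "travel": [0, 0, 0.15], "twist": 0},
  {"fingers": 0.0, "travel": [0, 0, 0.3], "twist": 0},
  {"fingers": 0.0, "travel": [0, 0, 0.3], "twist": 0},
])

```text
time_s: 16.6
position: [0.5082, 0.0435, 0.0548]
tcp_rot: [0.702, 0.712, 0.0, 0.0]
contact_force: [0.7, -0.0, 0.4]
grip_width: 0.0
```

servo_tool([
  {"fingers": 0.0, "travel": [0, 0, 0.15], "twist": 0},
  {"fingers": 0.0, "travel": [0, 0, 0.3], "twist": 0},
  {"fingers": 0.0, "travel": [0, 0, 0.3], "twist": 0},
])

```text
time_s: 16.9
position: [0.5083, 0.0434, 0.052]
tcp_rot: [0.703, 0.712, 0.0, 0.0]
contact_force: [-1.4, 0.3, 5.4]
grip_width: 0.0003
```

servo_tool([
  {"fingers": 0.0, "travel": [0, 0, 0.05], "twist": 0},
  {"fingers": 0.0, "travel": [0, 0, 0.1], "twist": 0},
  {"fingers": 0.0, "travel": [0, 0, 0.1], "twist": 0},
])

```text
time_s: 17.2
position: [0.5084, 0.0434, 0.0519]
tcp_rot: [0.702, 0.712, 0.0, 0.001]
contact_force: [-4.8, -1.3, 19.3]
grip_width: 0.0001
```

servo_tool([
  {"fingers": 0.0, "travel": [0, 0, -3], "twist": 0},
  {"fingers": 0.2, "travel": [0, 0, -7], "twist": 0},
  {"fingers": 0.5, "travel": [-4, -0.1, -9], "twist": 0},
  {"fingers": 0.5, "travel": [-9, -0.2, -9], "twist": 0},
  {"fingers": 0.5, "travel": [-14, -0.4, -9], "twist": 0},
  {"fingers": 0.5, "travel": [-19, -0.5, -9], "twist": 0},
  {"fingers": 0.5, "travel": [-24, -0.6, -9], "twist": 0},
  {"fingers": 0.5, "travel": [-29, -0.7, -9], "twist": 0},
  {"fingers": 0.5, "travel": [-33, -0.8, -9], "twist": 0},
  {"fingers": 0.5, "travel": [-36, -0.9, -9], "twist": 0},
])

```text
time_s: 18.2
position: [0.5032, -0.3195, 0.1404]
tcp_rot: [0.703, 0.711, -0.0, 0.0]
contact_force: [0.2, 0.3, -0.5]
grip_width: 0.0429
```

servo_tool([
  {"fingers": 0.5, "travel": [0, 0, 0], "twist": 0},
  {"fingers": 0.5, "travel": [0, 0, 0], "twist": 0},
])

```text
time_s: 18.4
position: [0.5032, -0.3169, 0.1401]
tcp_rot: [0.703, 0.711, 0.0, -0.0]
contact_force: [-0.5, 0.8, 0.2]
grip_width: 0.0428
```

Run:
```python
from h import *
go((.504,-.317,.048),.0135)
f=grab_frame("scene");cv2.imwrite("pics/j_raw.png",f)
t=grab_frame("top");cv2.imwrite("pics/j_top.png",t)
a=cv2.resize(f[120:210,210:300],None,fx=4,fy=4,interpolation=2);b=cv2.resize(f[210:300,300:390],None,fx=4,fy=4,interpolation=2)
cv2.imwrite("pics/j.png",np.hstack([a,b]))
for P in((.504,-.317,.074),(.504,-.317,.044)): print(proj("scene",[P]))
f0=cv2.imread("pics/scene0.png");
for lo in((0,120,60),(172,120,60)):print(blobs(f0,lo,(lo[0]+8,255,255),(238,160,268,195),3))
print(ray("top",(465.3,256.9),.044),ray("top",(469.2,255.2),.074))
```

```text
travel [-0.02  0.08  9.21] twist -0.002 at [ 0.5032 -0.3169  0.1401] z [-0.     0.001 -1.   ]
[[250.28625902 167.31563059]]
[[250.75949981 175.58970105]]
[(array([251.13, 171.02]), [248, 166, 7, 11, 54])]
[]
[ 0.5016253  -0.31888043  0.044     ] [ 0.50221973 -0.31984475  0.074     ]
```

View pics/j.png

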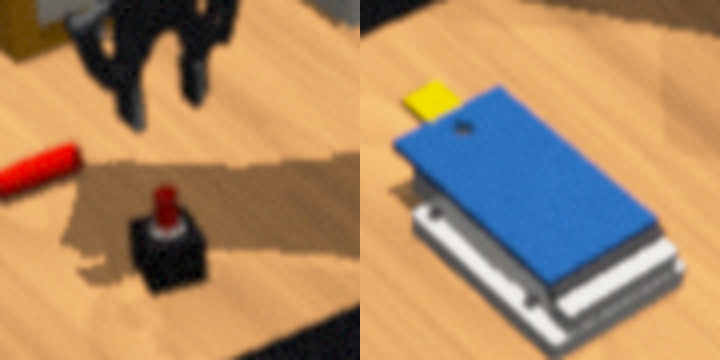

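servo_tool([
  {"fingers": 0.5, "travel": [0, 0.05, 3], "twist": 0},
  {"fingers": 0.5, "travel": [0, 0.05, 6], "twist": 0},
  {"fingers": 0.5, "travel": [0, 0.05, 8], "twist": 0},
  {"fingers": 0.5, "travel": [0, 0.05, 9], "twist": 0},
  {"fingers": 0.5, "travel": [0, 0.05, 9.1], "twist": 0},
  {"fingers": 0.5, "travel": [0, 0.05, 9.1], "twist": 0},
], newtons=60)

```text
time_s: 19.1
position: [0.5046, -0.3164, 0.0503]
tcp_rot: [0.702, 0.712, 0.0, 0.0]
contact_force: [-0.3, -0.1, 1.1]
grip_width: 0.0424
```

servo_tool([
  {"fingers": 0.1, "travel": [0, 0, 0], "twist": 0},
  {"fingers": 0.1, "travel": [0, 0, 0], "twist": 0},
  {"fingers": 0.1, "travel": [0, 0, 0], "twist": 0},
  {"fingers": 0.1, "travel": [0, 0, 0], "twist": 0},
  {"fingers": 0.1, "travel": [0, 0, 0], "twist": 0},
], newtons=60)

```text
time_s: 19.6
position: [0.5048, -0.3171, 0.0508]
tcp_rot: [0.703, 0.712, 0.0, 0.001]
contact_force: [-0.7, 0.5, 5.6]
grip_width: 0.016
```

servo_tool([
  {"fingers": 0.1, "travel": [0, 0, -1], "twist": 0},
  {"fingers": 0.1, "travel": [0, 0, -3], "twist": 0},
  {"fingers": 0.1, "travel": [0, 0, -6], "twist": 0},
  {"fingers": 0.1, "travel": [0, 0, -10], "twist": 0},
  {"fingers": 0.1, "travel": [4, 0.1, -10], "twist": 0},
  {"fingers": 0.1, "travel": [8, 0.2, -10], "twist": 0},
  {"fingers": 0.1, "travel": [12.5, 0.3, -10], "twist": 0},
  {"fingers": 0.1, "travel": [17, 0.4, -10], "twist": 0},
  {"fingers": 0.1, "travel": [21.5, 0.5, -10], "twist": 0},
  {"fingers": 0.1, "travel": [26, 0.6, -10], "twist": 0},
])

```text
time_s: 20.6
position: [0.5067, -0.0551, 0.1506]
tcp_rot: [0.703, 0.712, 0.0, 0.001]
contact_force: [0.4, -0.2, -0.9]
grip_width: 0.0157
```

servo_tool([
  {"fingers": 0.1, "travel": [4, 0.1, 0], "twist": 0},
  {"fingers": 0.1, "travel": [7, 0.15, 0], "twist": 0},
  {"fingers": 0.1, "travel": [9, 0.2, 0], "twist": 0},
  {"fingers": 0.1, "travel": [9, 0.2, 1], "twist": 0},
  {"fingers": 0.1, "travel": [9, 0.2, 2], "twist": 0},
  {"fingers": 0.1, "travel": [9, 0.2, 2], "twist": 0},
  {"fingers": 0.1, "travel": [9, 0.2, 2], "twist": 0},
])

```text
time_s: 21.3
position: [0.5072, 0.0325, 0.1292]
tcp_rot: [0.703, 0.711, -0.0, -0.0]
contact_force: [-0.7, 0.4, -0.2]
grip_width: 0.0159
```

Run:
```python
from h import *
go((.5081,.0329,.125),.0135)
print(observe()["grip_width"])
f=grab_frame("scene");cv2.imwrite("pics/k_raw.png",f)
cv2.imwrite("pics/k.png",cv2.resize(f[200:270,290:360],None,fx=8,fy=8,interpolation=2))
p=observe()["position"]
print("tip,collar",proj("scene",[p-[0,0,.0468],p-[0,0,.0108]]).round(1).tolist(),"hole",proj("scene",[(.5081,.0333,.052)]).round(1))
j=cv2.imread("pics/j_raw.png");h=cv2.cvtColor(j,cv2.COLOR_BGR2HSV)[225:252,310:345]
m=cv2.inRange(h,(0,0,0),(180,255,90));n,_,st,ce=cv2.connectedComponentsWithStats(m)
print([(s.tolist(),(c+[310,225]).round(2),ray("scene",c+[310,225],.052).round(4)) for s,c in zip(st[1:],ce[1:]) if s[4]>3])
```

```text
travel [0.04 0.09 0.42] twist -0.002 at [0.5072 0.0325 0.1292] z [-0.001 -0.    -1.   ]
0.015928522147589417
tip,collar [[325.3, 231.9], [325.8, 221.4]] hole [[324.9 240.9]]
[]
```

View pics/k.png

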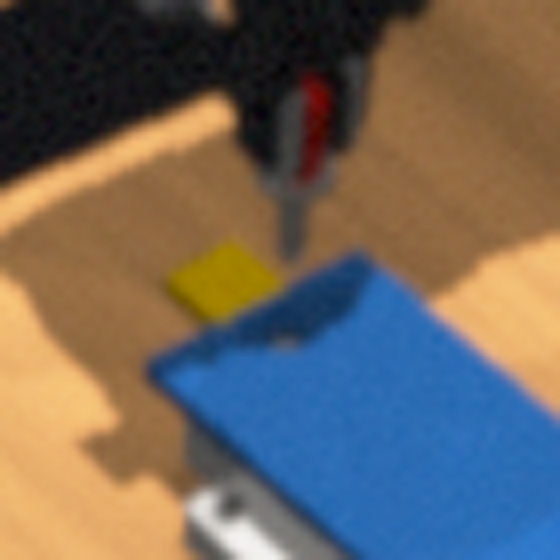

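Run:
```python
from h import *
print("pred",proj("top",[(.5062,.031,.052)]).round(2), proj("scene",[(.5081,.0333,.052)]).round(2))
for n,f,c in(("top","j_top",(304,251)),("scene","j_raw",(326,242))):
    g=cv2.imread(f"pics/{f}.png").astype(int)[c[1]-8:c[1]+9,c[0]-8:c[0]+9]
    b=g[...,0];print(n);print(b)
    w=np.clip(120-b,0,None)[3:14,3:14].astype(float)
    yy,xx=np.mgrid[3:14,3:14];q=((w*xx).sum()/w.sum()+c[0]-8,(w*yy).sum()/w.sum()+c[1]-8);print(q,ray(n,q,.052).round(4))
g=cv2.cvtColor(cv2.imread("pics/k_raw.png"),cv2.COLOR_BGR2HSV)[220:238,318:336];print(g[...,1])
```

```text
pred [[305.98 252.48]] [[324.86 240.91]]
top
[[215 215 214 215 217 218 217 214 215 213 213 213 215 214 216 216 217]
 [215 215 216 217 219 220 218 217 214 214 214 213 215 218 218 216 217]
 [214 215 216 217 218 219 219 218 216 214 214 215 216 218 218 217 217]
 [216 215 216 218 218 217 216 217 215 217 217 218 218 219 217 218 219]
 [217 216 216 218 218 216 215 216 218 221 221 221 220 219 217 218 219]
 [217 216 219 220 219 219 217 220 223 212 213 212 222 220 218 217 218]
 [216 217 219 220 219 219 218 195 176 155 158 171 203 222 219 218 218]
 [215 215 218 219 218 219 219 148  93  76  77  93 151 202 220 218 219]
 [214 216 216 216 217 220 207 111  57  54  55  52 112 188 221 216 218]
 [216 216 215 217 218 218 184  92  54  57  56  54  91 175 222 216 219]
 [218 216 217 219 219 219 171  84  57  63  52  54 111 166 221 217 218]
 [221 219 218 219 220 221 205 142  77  57  52  78 143 207 221 220 220]
 [222 219 219 218 218 221 223 207 149 125 113 157 204 224 220 220 222]
 [220 220 219 217 218 221 222 222 210 206 201 212 224 221 221 221 223]
 [217 220 218 218 217 221 219 222 224 226 225 222 221 218 218
[... 2191 characters left out ...]
142 141 142 139 133 140]
 [162 153 153 140 146 132 114  66  26  54 119 139 142 139 138 141 131 139]
 [216 200 168 156 147 138 111  59  23  65 115 135 148 138 128 122 104 114]
 [255 255 217 173 156 143 120  70  34  65 115 132 131 119  97  55  17  26]
 [255 255 255 236 183 159 135 105  72  83 123 127  97  57  36 101 135 101]
 [255 255 255 255 255 187 165 128 112 100  89  49  38  93 150 191 194 181]
 [255 255 255 255 255 255 193 149  95  58  35  99 153 176 181 192 200 192]
 [255 255 255 255 255 255 207 129  27  81 153 183 183 213 201 210 191 194]
 [255 255 255 255 237 186 130  38 111 169 184 192 197 194 188 187 185 196]
 [255 255 255 180 127  57  48 118 169 191 193 192 197 210 200 206 189 196]]
```

servo_tool([
  {"fingers": 0.1, "travel": [0.13, 0.15, 1], "twist": 0},
  {"fingers": 0.1, "travel": [0.13, 0.15, 2], "twist": 0},
  {"fingers": 0.1, "travel": [0.13, 0.15, 2.6], "twist": 0},
  {"fingers": 0.1, "travel": [0.13, 0.15, 2.6], "twist": 0},
  {"fingers": 0.1, "travel": [0.13, 0.15, 2.6], "twist": 0},
])

```text
time_s: 21.85
position: [0.5088, 0.0347, 0.1033]
tcp_rot: [0.702, 0.712, -0.0, -0.0]
contact_force: [0.6, -1.0, -1.9]
grip_width: 0.0158
```

servo_tool([
  {"fingers": 0.1, "travel": [0, 0, 0.2], "twist": 0},
  {"fingers": 0.1, "travel": [0, 0, 0.4], "twist": 0},
  {"fingers": 0.1, "travel": [0, 0, 0.6], "twist": 0},
  {"fingers": 0.1, "travel": [0, 0, 0.6], "twist": 0},
])

```text
time_s: 22.25
position: [0.5089, 0.0347, 0.0974]
tcp_rot: [0.703, 0.712, -0.0, -0.0]
contact_force: [0.3, -0.3, -0.8]
grip_width: 0.0164
```

servo_tool([
  {"fingers": 0.1, "travel": [-0.07, 0, 0.1], "twist": 0},
  {"fingers": 0.1, "travel": [-0.07, 0, 0.2], "twist": 0},
  {"fingers": 0.1, "travel": [-0.07, 0, 0.35], "twist": 0},
  {"fingers": 0.1, "travel": [-0.07, 0, 0.35], "twist": 0},
])

```text
time_s: 22.65
position: [0.5089, 0.034, 0.0938]
tcp_rot: [0.703, 0.712, -0.0, -0.0]
contact_force: [-0.2, 0.4, -1.3]
grip_width: 0.0159
```

servo_tool([
  {"fingers": 0.1, "travel": [0, 0, 0.15], "twist": 0},
  {"fingers": 0.1, "travel": [0, 0, 0.3], "twist": 0},
  {"fingers": 0.1, "travel": [0, 0, 0.3], "twist": 0},
])

```text
time_s: 22.95
position: [0.5089, 0.034, 0.0908]
tcp_rot: [0.703, 0.712, -0.0, -0.0]
contact_force: [-0.3, -0.4, 0.6]
grip_width: 0.0155
```

servo_tool([
  {"fingers": 0.1, "travel": [0, 0, 0.2], "twist": 0},
  {"fingers": 0.1, "travel": [0, 0, 0.4], "twist": 0},
  {"fingers": 0.1, "travel": [0, 0, 0.6], "twist": 0},
  {"fingers": 0.1, "travel": [0, 0, 0.8], "twist": 0},
  {"fingers": 0.1, "travel": [0, 0, 0.8], "twist": 0},
])

```text
time_s: 23.45
position: [0.5088, 0.034, 0.0827]
tcp_rot: [0.702, 0.712, -0.0, -0.0]
contact_force: [0.0, 0.1, -0.5]
grip_width: 0.016
```

servo_tool([
  {"fingers": 0.1, "travel": [0, 0, 0.3], "twist": 0},
  {"fingers": 0.1, "travel": [0, 0, 0.6], "twist": 0},
  {"fingers": 0.1, "travel": [0, 0, 0.9], "twist": 0},
  {"fingers": 0.1, "travel": [0, 0, 1.2], "twist": 0},
  {"fingers": 0.1, "travel": [0, 0, 1.2], "twist": 0},
])

```text
time_s: 23.95
position: [0.5087, 0.034, 0.0705]
tcp_rot: [0.703, 0.712, -0.0, -0.0]
contact_force: [0.3, -0.5, -0.4]
grip_width: 0.0161
```

servo_tool([
  {"fingers": 0.1, "travel": [0, 0, 0.2], "twist": 0},
  {"fingers": 0.1, "travel": [0, 0, 0.4], "twist": 0},
  {"fingers": 0.1, "travel": [0, 0, 0.6], "twist": 0},
  {"fingers": 0.1, "travel": [0, 0, 0.7], "twist": 0},
  {"fingers": 0.1, "travel": [0, 0, 0.7], "twist": 0},
], newtons=110)

```text
time_s: 24.45
position: [0.5089, 0.034, 0.0639]
tcp_rot: [0.703, 0.712, -0.0, -0.0]
contact_force: [0.8, 0.4, -0.3]
grip_width: 0.0146
```

servo_tool([
  {"fingers": 0.1, "travel": [0, 0, 0.05], "twist": 0},
  {"fingers": 0.1, "travel": [0, 0, 0.1], "twist": 0},
  {"fingers": 0.1, "travel": [0, 0, 0.1], "twist": 0},
])

```text
time_s: 24.75
position: [0.5091, 0.034, 0.0631]
tcp_rot: [0.702, 0.712, 0.0, 0.0]
contact_force: [0.4, 0.1, -0.9]
grip_width: 0.0141
```

servo_tool([
  {"fingers": 0.1, "travel": [0, 0, 0.05], "twist": 0},
  {"fingers": 0.1, "travel": [0, 0, 0.1], "twist": 0},
  {"fingers": 0.1, "travel": [0, 0, 0.1], "twist": 0},
])

```text
time_s: 25.05
position: [0.5091, 0.034, 0.0628]
tcp_rot: [0.702, 0.712, 0.0, 0.0]
contact_force: [-4.4, -0.6, 11.0]
grip_width: 0.0143
```

servo_tool([
  {"fingers": 0.1, "travel": [0, 0, 0.05], "twist": 0},
  {"fingers": 0.1, "travel": [0, 0, 0.1], "twist": 0},
  {"fingers": 0.1, "travel": [0, 0, 0.1], "twist": 0},
])

```text
time_s: 25.35
position: [0.5092, 0.034, 0.0627]
tcp_rot: [0.702, 0.712, 0.0, 0.0]
contact_force: [-7.1, 0.0, 23.0]
grip_width: 0.0148
```

servo_tool([
  {"fingers": 0.1, "travel": [0, 0, 0.06], "twist": 0},
  {"fingers": 0.1, "travel": [0, 0, 0.06], "twist": 0},
  {"fingers": 0.1, "travel": [0, 0, 0.06], "twist": 0},
  {"fingers": 0.1, "travel": [0, 0, 0.06], "twist": 0},
])

```text
time_s: 25.75
position: [0.5092, 0.0339, 0.0626]
tcp_rot: [0.702, 0.712, 0.0, 0.001]
contact_force: [-9.6, 0.5, 31.2]
grip_width: 0.0148
```

Run:
```python
from h import *
f=grab_frame("scene");cv2.imwrite("pics/l.png",cv2.resize(f[150:290,225:405],None,fx=4,fy=4,interpolation=2))
s=observe();print(s["position"],s["contact_force"],s["grip_width"])
```

```text
[0.50921458 0.0339397  0.06258878] [-9.63856117  0.07303462 30.22945795] 0.01420017621320159
```

View pics/l.png

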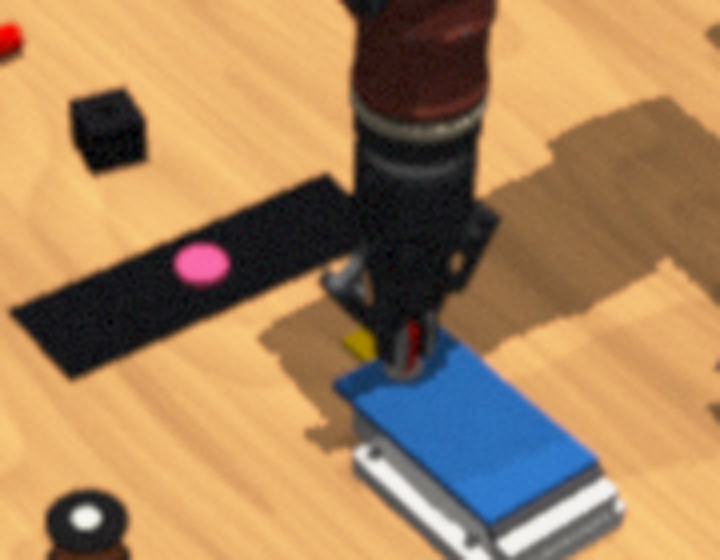

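The view shows the collar on the lid at crop (405,365), the lid flat and the pink disc in place at (202,262). The arm is pressing steadily with about 30 N, so I'm handing in.

```bash
python3 -c "
from plant import *
print(job_done())"
```

```text
the job is handed in; nothing more can be done
None
```

The pendant is pressed and the job was handed in at about 26 s, with the gripper still holding the pin and pushing it down at about 30 N.

- **Discs:** the brass disc sits on the nest with the teal disc on top. In the top view both were within about 1 mm of the nest centre before I shut the lid.
- **Lid:** it is shut level. The fingertip met it at 51.9 mm, against 52 mm expected.
- **Pin:** it went through the lid and into the base with no side force. The collar stopped at the depth worked out for fully home, to within about 0.2 mm, and the position held steady under load.
- **Rest of the bench:** the pink disc was still in its place on the mat in the last picture. I did not measure the other objects again.

Some readings did not agree or were unexpected:

- **Cameras:** the two views differed by up to about 9 mm, so I corrected both against the placed brass disc.
- **Grip readings:** the finger opening read about 2 to 4 mm under the true sizes.
- **Lid push:** it briefly gave 15 N upward, until I raised the fingers.
- **Final press:** it also carries about 10 N sideways along x.

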